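# Back the drawer clamp off one notch

### The arm

A 6-joint arm with a two-finger parallel gripper is mounted at the origin on the work surface. World frame = base frame: x ahead of the robot, y to its left, z up, the work surface at z = 0. Lengths are in m, angles in rad, forces in N, time in s.
With the tool pointing down it reaches from about 0.275 to 0.75 m from the base axis. Payload 10.2 kg.
Tool frame: the origin (TCP) lies midway between the tips of the shut fingers; the grasp point (between the pads) lies 19 mm behind it (env.hold_point_z is the distance from the TCP to the grasp point, in m); x points along the fingers, z is the direction in which the jaws open and shut, and the axes are right-handed (so a half turn about x gives the same grasp; the last joint's range is limited). The gripper opens to 85 mm and grips with 20 to 120 N. Pads are 22 mm wide; open, the fingers measure 114 mm over their backs; the gripper's body (76 mm by 85 mm) begins 54 mm behind the grasp point. The pads swing forward as they close: fully open they stand 13 mm farther back than shut.
Start: joints at [0.934, 0.313, 1.498, -0, 1.331, -0.223], TCP at [0.211, 0.481, 0.192] pointing down, gripper open.
Joint ranges: [-2.94, 2.94], [-0.97, 2.17], [0.19, 2.56], [-1.23, 4.37], [0.02, 3.11], [-2.88, 2.88]. Speed limits (rad/s): [2.39, 2.39, 3.01, 3.14, 3.14, 3.14].

### API

Orientations are given as a unit quaternion [x, y, z, w].
In Python, from bench import env, kinematics, monitor, eyes, job gives the robot as it stands. The module is installed in compiled form; this text tells all that it offers. Calls block until the motion is done:
- env.reach(position, orientation): joint-space move of the TCP to a pose.
- env.movel(position, velocity=0.15, frame=None, guard=None): straight line of the TCP; frame=None keeps the orientation; velocity is the mean speed in m/s. With guard (N) it stops when the force on the tool has changed by that much, and returns True; else False.
- env.set_joints(angles): joint-space move.
- env.release() and env.close_gripper(effort=None): open the fingers fully, or close them until they stop; effort is the grip in N (None keeps the last).
- env.hold(seconds).
- kinematics.ik(position, orientation): joint angles nearest the present ones, or None.
- monitor.sense(): the state.
- eyes.grab_frame(name): name is "scene" or "side" or "wrist"; returns a dict with "frame" (400x640x3 uint8, red, green, blue), "mtx" (3x3 intrinsics, pixels), "k1" (the pictures are not rectified: a ray, as slopes to the right and down, at radius r is drawn at 1 + k1 r^2 times it, then the intrinsics apply), "view" (4x4, takes a point from world to camera coordinates). Camera axes: x right, y down, z forward; pixel columns grow to the right and rows downward; lengths in m; the calibration is good to about 2 mm. A picture is of the moment at which its call begins. There is no depth.
A pose or a line that the arm cannot do raises env.MotionError and nothing moves.
- job.hand_in(): hands the job in, once; it reports no verdict.
The state is a dict: "clock": time; "joints": joint angles; "qvel": joint speeds; "joint_efforts": joint torques, N m; "position": TCP position; "ee_rot": TCP orientation; "contact_force": force on the tool from outside, world axes, zero at the start; "ft_torque": the same for the moment, N m; "finger_gap": opening from 0.0 (shut) to 1.0 (fully open).
Only numpy, scipy, OpenCV 4.12 (cv2) and the standard library are available. Lean on these libraries where they do the work, as an engineer would, in place of code of your own. Each camera call takes 0.05 s, during which the arm holds its last target.

### The job

Open the drawer clamp by one notch, pushing with a fingertip and gripping nothing: push the pawl's thumb lever over so that the pawl lifts out of the toothed wheel and stays up, then push the top spoke of the hand wheel so that the wheel turns back exactly one notch, opening the jaw, and then push the thumb lever back so that the pawl drops fully home between the teeth. Be gentle with the mechanism, do not tighten the clamp further, and leave the loose things lying about where they are.

Things in the scene. Friction and masses are not known exactly. Their poses are not given: they have to be found in the camera images.
- jig: Clamp jig screwed to the bench: wooden baseboard 280 x 460 x 18 mm, grey pedestal with a level shaft 120 mm above the bench, plywood drawer (85 mm deep) between jaw and end stop. Origin: on the bench right below the shaft. x runs along the shaft: hand wheel at -50 mm (robot's side), pedestal 0, toothed wheel +20, thumb lever +52. y points level to the drawer (y = 142 to 292 mm). z up.
- hub (a point): centre of the four-spoke hand wheel, on the shaft axis, 120 mm above the bench, at jig x = -50 mm (fixed). Spokes: steel rods 12 mm thick, square to the shaft, four at right angles. The wheel turns with about 4 N at the outer half of a spoke and stays where it is left.
- spoke_end (a point): outer end of the hand wheel's top spoke, on its centre line 91 mm from hub; it turns with the wheel. This spoke leans (joint wheel minus 0.23) rad from vertical towards jig +y. Backward (clamp opens) means that it goes towards jig +y, to the drawer: push it from its -y side, where there is free room.
- wheel (a joint): turn of the shaft, rad, growing backward (jaw opens). 10 saw teeth, 120 mm over the tips; one notch = 0.628 rad. At 0 a steep tooth face bears on the pawl's nose, which blocks backward turning; with the pawl down it has play from 0 to about -0.3. One notch back the pawl drops home when the value is about 0.28 to 0.6 (best 0.45); otherwise it lands on a tooth. Range -0.6 to 1.9.
- pawl (a joint): pawl's turn, rad: 0 = nose fully home between the teeth, 0.2 = clear of them, 1.0 = fully up on its stop. The lever's knob is a weight: past the middle (about 0.5) the pawl falls by itself to the nearer end and stays. Growing values carry the knob to jig +y. The pivot is parallel to the shaft, at jig y = +80 mm, 168 mm above the bench.
- thumb_knob (a point): centre of the pawl lever's knob, a steel cylinder 18 mm in diameter, 28 mm long, parallel to the shaft, at jig x = +52 mm, 55 mm from the pivot. Pawl down: it leans 0.4 rad to jig -y (y = 59 mm, 219 mm above the bench). Pawl up: 0.6 rad to +y (y = 111 mm, 213 mm high). Free room on both sides; about 1 N moves it.
- screw_jar: lidded jar of screws, 54 mm across, 65 mm tall, standing on the jig's baseboard near the toothed wheel (bystander); origin at its underside
- spacer: small wooden spacer block, 35 x 70 x 22 mm, on the jig's baseboard on the hand-wheel side (bystander); origin at its underside
- corner_block: small wooden block, 50 x 35 x 30 mm, lying inside the drawer (bystander); origin at its underside
- hammer: hammer lying on the bench (bystander); origin at its underside
- glue: white glue bottle, 60 mm across, 170 mm tall (bystander); origin at its underside
- screwdriver: screwdriver lying on the bench (bystander); origin at its underside
- try_square: try square with wooden stock and steel blade lying on the bench (bystander); origin at its underside

How it is judged:
On the way, in this order (a step that is already met when the one before it is completed fails the run):
1. the pawl is lifted clear and over its middle, the wheel not yet turned back (value of joint pawl above 0.75 rad and value of joint wheel below 0.15 rad), for 0.2 s.
2. with the pawl up, the wheel is one notch back (value of joint pawl above 0.4 rad and value of joint wheel between 0.25 and 0.66 rad), for 0.2 s.
At the end, for the whole second after the job is handed in: The wheel stands one notch back (joint wheel between 0.25 and 0.67 rad) and at rest, and the pawl is home between the teeth (joint pawl below 0.07 rad) (value of joint wheel between 0.25 and 0.67 rad and value of joint pawl below 0.07 rad and velocity of joint wheel between -0.05 and 0.05 rad/s); the robot touches nothing.
It fails at once if the wheel is turned back much more than one notch (value of joint wheel above 0.85 rad).
It fails at once if the clamp is tightened further (value of joint wheel below -0.42 rad).
It fails at once if the wheel is pinched or forced (over 30 N) (contact force between the fingers and wheel above 30 N).
It fails at once if the pawl is pinched or forced (over 25 N) (contact force between the fingers and pawl above 25 N).
It fails at once if a loose thing is moved (over 25 mm) or lifted (distance of any of screw_jar, spacer, corner_block, hammer, glue, screwdriver, try_square from where it was at the start of the episode above 0.025 m).
It also fails if it takes over 64 s, if anything falls off the work surface, if the arm or the gripper's body presses on something with over 40 N, if the wrist force passes 120 N, or if a joint passes its speed limit or range.

## Working session

There is one attempt and no reset: what is moved stays moved. The work goes in short steps, each a Python script; the robot and the scene stay as the last script left them, time stands still between calls to the robot, and variables do not carry over. Pictures are saved under pics/ and viewed, and the job is handed in when it is done.

```bash
mkdir -p pics; cat > h.py <<'E'
import numpy as np, cv2
from bench import env, kinematics, monitor, eyes, job
def snap(n,f):
    d=eyes.grab_frame(n); cv2.imwrite('pics/'+f,d['frame'][:,:,::-1]); np.savez('pics/'+f+'.npz',**{k:np.array(v) for k,v in d.items()}); return d
def load(f): return dict(np.load('pics/'+f+'.npz'))
def ray(d,u,v):
    K=d['mtx'];k=float(d['k1']); x=(u-K[0,2])/K[0,0]; y=(v-K[1,2])/K[1,1]
    rd=np.hypot(x,y); r=rd
    for _ in range(30): r=rd/(1+k*r*r)
    s=r/rd if rd>0 else 1
    V=d['view']; R=V[:3,:3]; o=-R.T@V[:3,3]; q=R.T@np.array([x*s,y*s,1]); return o,q/np.linalg.norm(q)
def onz(d,u,v,z):
    o,q=ray(d,u,v); return o+q*(z-o[2])/q[2]
def proj(d,p):
    V=d['view']; c=V[:3,:3]@np.asarray(p,float)+V[:3,3]; x,y=c[0]/c[2],c[1]/c[2]; s=1+float(d['k1'])*(x*x+y*y)
    K=d['mtx']; return np.array([K[0,0]*x*s+K[0,2],K[1,1]*y*s+K[1,2]])
def tri(*a):
    A=np.zeros((3,3));b=np.zeros(3)
    for d,u,v in a:
        o,q=ray(d,u,v);P=np.eye(3)-np.outer(q,q);A+=P;b+=P@o
    return np.linalg.solve(A,b)
E
python3 - <<'E'
from h import *
for n in('scene','side','wrist'):
    d=snap(n,n+'0.png'); V=d['view']; print(n,-V[:3,:3].T@V[:3,3],V[2,:3],d['k1'])
s=monitor.sense();print(s)
E
```

```text
scene [1.38730907 0.27046415 0.76330714] [-0.79355261 -0.24599922 -0.55655964] 0.0010754030864324774
side [ 0.23657156 -1.36735751  1.21087701] [ 0.18909827  0.77868968 -0.59823425] 0.03615576286526064
wrist [0.14423204 0.51071033 0.37277935] [ 0.2634015  -0.11784827 -0.95746093] -0.04818547274059548
{'clock': 0.15, 'joints': array([ 9.33596707e-01,  3.13320038e-01,  1.49824808e+00, -3.06022626e-05,
        1.33103887e+00, -2.23418282e-01]), 'qvel': array([ 5.64598011e-05, -2.38566040e-03, -3.33156356e-03,  1.32497444e-03,
        1.03253627e-03,  9.60531691e-04]), 'joint_efforts': array([ 1.60249416e-03, -4.12364030e+01, -2.59797782e+01, -1.72941009e-04,
        3.19712548e-03,  2.18708465e-05]), 'position': array([0.21097109, 0.48048391, 0.19177276]), 'ee_rot': array([-0.38676488,  0.59237723,  0.38649581,  0.59171203]), 'contact_force': array([-0.54377778,  0.65565153,  0.82947802]), 'ft_torque': array([-0.00959105, -0.01569889, -0.0443395 ]), 'finger_gap': 0.9974197704971033}
```

View pics/scene0.png

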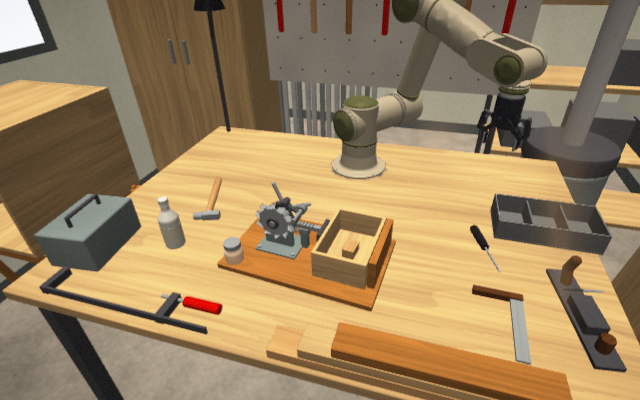

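View pics/side0.png

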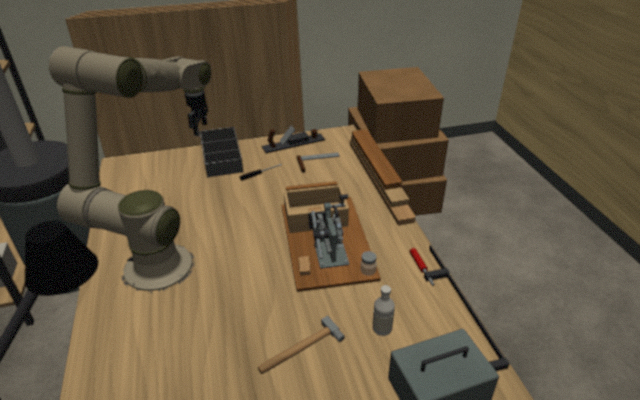

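View pics/wrist0.png

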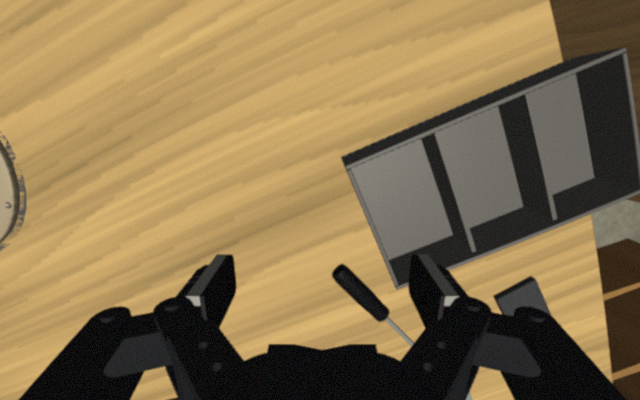

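The scene view shows the jig (board about 220–395 × 215–305 px, hand wheel hidden behind the pedestal at about 275–300, 185–250). The side view shows the board at about 285–378 × 183–290 px. The wrist camera does not see the jig yet. I'll zoom in on the jig.

```bash
python3 - <<'E'
from h import *
for f,(a,b,c,e) in (('scene0.png',(210,175,405,310)),('side0.png',(275,170,390,295))):
    im=cv2.imread('pics/'+f)[b:e,a:c]; s=min(800/im.shape[1],600/im.shape[0]); s=min(s,4)
    im=cv2.resize(im,None,fx=s,fy=s,interpolation=cv2.INTER_CUBIC); print(s); cv2.imwrite('pics/z_'+f,im)
E
```

```text
4
4
```

View pics/z_scene0.png

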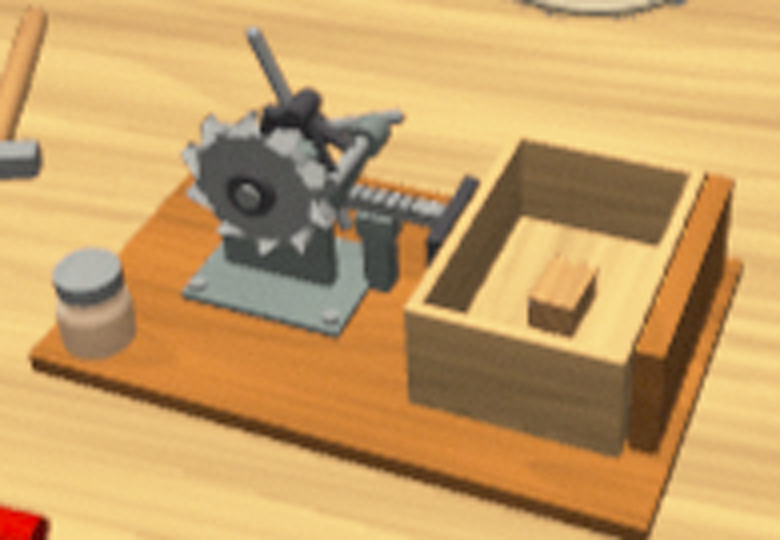

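View pics/z_side0.png

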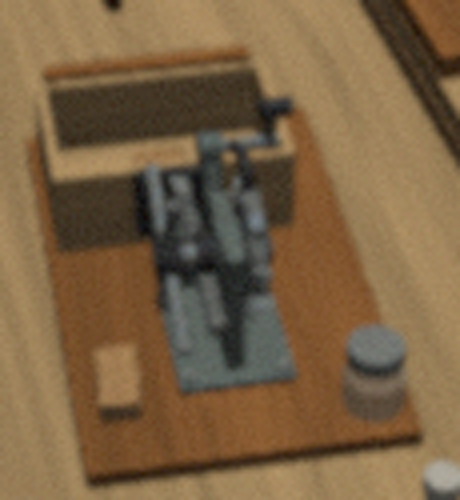

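```bash
python3 - <<'E'
from h import *
S=load('scene0.png');D=load('side0.png')
f=lambda a,b:(210+a/4,175+b/4)
g=lambda a,b:(275+a/4,170+b/4)
for n,p in dict(nl=(33,357),nr=(645,525),fr=(742,264)).items(): print('scene',n,onz(S,*f(*p),.018)[:2])
for n,p in dict(nl=(88,472),nr=(418,432),fr=(302,110)).items(): print('side',n,onz(D,*g(*p),.018)[:2])
print('knob?',tri((S,*f(305,108)),(D,*g(272,105))))
print('hub-ish',onz(S,*f(252,192),.12))
E
```

```text
scene nl [ 0.71470966 -0.25454067]
scene nr [0.7473425  0.19447005]
scene fr [0.47774387 0.22004835]
side nl [ 0.43485567 -0.24043785]
side nr [ 0.70555761 -0.26693904]
side fr [0.74632849 0.1851616 ]
knob? [ 0.638886   -0.06036603  0.21745053]
hub-ish [ 0.61426395 -0.11712974  0.12      ]
```

```bash
cat >> h.py <<'E'
from scipy.spatial.transform import Rotation as Rn
def quat(x,z):
    x=np.array(x,float);x/=np.linalg.norm(x);z=np.array(z,float);z-=x*(x@z);z/=np.linalg.norm(z)
    return Rn.from_matrix(np.column_stack([x,np.cross(z,x),z])).as_quat()
E
python3 - <<'E'
from h import *
W=load('wrist0.png');s=monitor.sense();R=Rn.from_quat(s['ee_rot']).as_matrix();V=W['view']
o=-V[:3,:3].T@V[:3,3]; print('cam in tool',R.T@(o-s['position'])); print('cam axes in tool',(R.T@V[:3,:3].T).round(3)); print(R.round(2)); print(env.hold_point_z)
yaw=-.085;ex=np.array([np.cos(yaw),np.sin(yaw),0])
for sg in(1,-1):
  for t in (0,.3,.6,.9):
    xt=np.array([np.sin(t)*np.cos(yaw),np.sin(t)*np.sin(yaw),-np.cos(t)])
    ey=np.array([-ex[1],ex[0],0])
    for p in([.35,-.1,.35],[.42,-.1,.4]):
      for z in (sg*ey,sg*ex):
        if abs(xt@z)>.1 and z is not ey: pass
        q=quat(xt,z); j=kinematics.ik(p,q); print(sg,t,p,z.round(1),None if j is None else np.round(j,2), (Rn.from_quat(q).as_matrix()@(R.T@(o-s['position']))).round(3))
E
```

```text
cam in tool [-0.180993    0.07329545  0.00066176]
cam axes in tool [[ 0.001 -0.289  0.957]
 [-0.    -0.957 -0.289]
 [ 1.    -0.    -0.001]]
[[-0.   -0.92  0.4 ]
 [-0.    0.4   0.92]
 [-1.    0.   -0.  ]]
0.0187
1 0 [0.35, -0.1, 0.35] [0.1 1.  0. ] [-0.6  -0.12  1.58 -0.    1.69 -2.09] [-0.073  0.007  0.181]
1 0 [0.35, -0.1, 0.35] [ 1.  -0.1  0. ] [-0.6  -0.12  1.58 -0.    1.69 -0.52] [0.007 0.073 0.181]
1 0 [0.42, -0.1, 0.4] [0.1 1.  0. ] [-0.51  0.05  1.29 -0.    1.81 -1.99] [-0.073  0.007  0.181]
1 0 [0.42, -0.1, 0.4] [ 1.  -0.1  0. ] [-0.51  0.05  1.29 -0.    1.81 -0.42] [0.007 0.073 0.181]
1 0.3 [0.35, -0.1, 0.35] [0.1 1.  0. ] [-0.77 -0.34  1.77  0.19  1.47 -2.25] [-0.123  0.011  0.151]
1 0.3 [0.35, -0.1, 0.35] [ 1.  -0.1  0. ] [-0.77 -0.34  1.77  0.19  1.47 -0.68] [-0.046  0.078  0.173]
1 0.3 [0.42, -0.1, 0.4] [0.1 1.  0. ] [-0.61 -0.16  1.52  0.15  1.53 -2.09] [-0.123  0.011  0.151]
1 0.3 [0.42, -0.1, 0.4] [ 1.  -0.1  0. ] [-0.61 -0.16  1.52  0.15  1.53 -0.52] [-0.046  0.078  0.173]
1 0.6 [0.35, -0.1, 0.35] [0.1 1.  0. ] [-1.04 -0.56  1.98  0.49  1.37 -2.54] [-0.162  0.014  0.
[... 1627 characters left out ...]
5] [-1.   0.1 -0. ] [-1.04 -0.56  1.98  0.49  1.37  2.17] [-0.109 -0.064  0.149]
-1 0.6 [0.42, -0.1, 0.4] [-0.1 -1.  -0. ] [-0.77 -0.36  1.76  0.38  1.28  0.86] [-0.042  0.003  0.191]
-1 0.6 [0.42, -0.1, 0.4] [-1.   0.1 -0. ] [-0.77 -0.36  1.76  0.38  1.28  2.43] [-0.109 -0.064  0.149]
-1 0.9 [0.35, -0.1, 0.35] [-0.1 -1.  -0. ] [-1.52 -0.79  2.21  0.89  1.57  0.2 ] [-0.096  0.008  0.17 ]
-1 0.9 [0.35, -0.1, 0.35] [-1.   0.1 -0. ] [-1.52 -0.79  2.21  0.89  1.57  1.78] [-0.148 -0.061  0.112]
-1 0.9 [0.42, -0.1, 0.4] [-0.1 -1.  -0. ] [-1.   -0.55  2.    0.74  1.15  0.54] [-0.096  0.008  0.17 ]
-1 0.9 [0.42, -0.1, 0.4] [-1.   0.1 -0. ] [-1.   -0.55  2.    0.74  1.15  2.11] [-0.148 -0.061  0.112]
```

```bash
python3 - <<'E'
from h import *
env.close_gripper(20)
s=monitor.sense(); p=s['position'].copy(); p[2]=.4
env.movel(p,velocity=.25)
yaw=-.085;t=.6
ey=np.array([-np.sin(yaw),np.cos(yaw),0])
q=quat([np.sin(t)*np.cos(yaw),np.sin(t)*np.sin(yaw),-np.cos(t)],ey)
env.reach([.40,-.1,.40],q)
snap('wrist','w1.png'); print(monitor.sense()['clock'])
E
```

```text
4.1
```

View pics/w1.png

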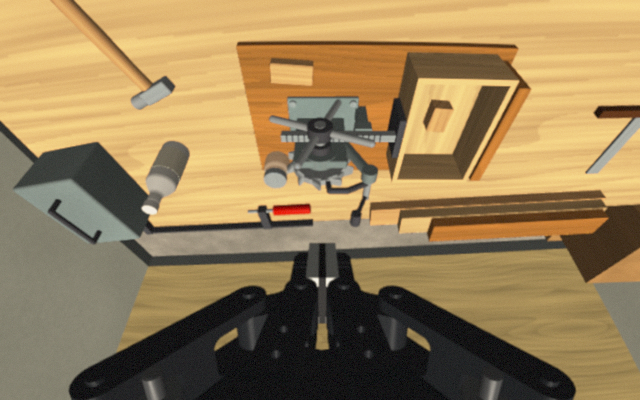

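The wrist view (upside down, robot side at the top) shows the board corner at (238,44), the hand wheel hub at about (320,130), its spokes, and the knob and lever at about (340–370, 170–220). I'll zoom in.

```bash
python3 - <<'E'
from h import *
im=cv2.imread('pics/w1.png')[80:235,250:410]
cv2.imwrite('pics/z_w1.png',cv2.resize(im,None,fx=3.85,fy=3.85,interpolation=cv2.INTER_CUBIC))
E
```

```text
(no output)
```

View pics/z_w1.png

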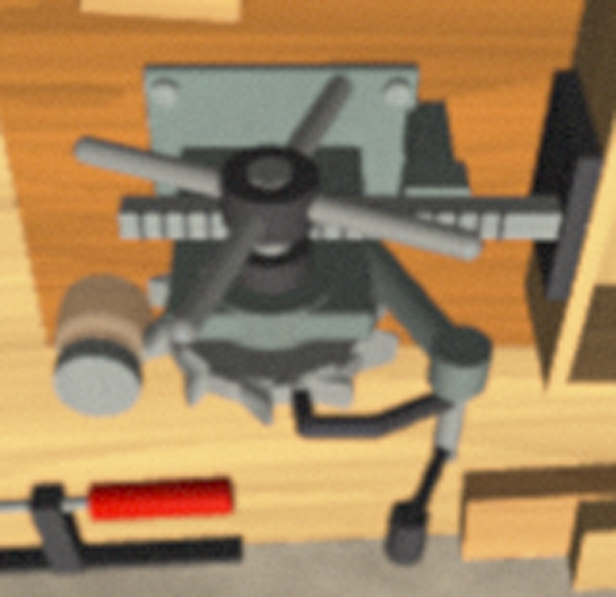

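```bash
cat > fit.py <<'E'
from h import *
from scipy.optimize import least_squares
def jigp(p,ox,oy,yaw):
    c,s=np.cos(yaw),np.sin(yaw); return np.array([ox+c*p[0]-s*p[1],oy+s*p[0]+c*p[1],p[2]])
def spoke(k,w):
    a=w-.23+k*np.pi/2; return np.array([-.05,.091*np.sin(a),.12+.091*np.cos(a)])
def knob(pw):
    a=-.4+pw; return np.array([.052,.08+.055*np.sin(a),.168+.055*np.cos(a)])
E
python3 - <<'E'
from fit import *
S=load('scene0.png');D=load('side0.png');W=load('w1.png')
f=lambda a,b:(210+a/4,175+b/4)
g=lambda a,b:(275+a/4,170+b/4)
h=lambda a,b:(250+a/3.85,80+b/3.85)
obs=[('hub',W,h(270,194)),('s0',W,h(183,330)),('s1',W,h(474,244)),('s2',W,h(340,87)),('s3',W,h(85,150)),('k',W,h(408,532)),('s0',S,f(254,34)),('k',S,f(302,108))]
def res(v):
    ox,oy,yaw,w,pw=v;r=[]
    for n,d,uv in obs:
        p={'hub':np.array([-.05,0,.12]),'k':knob(pw)}.get(n)
        if p is None: p=spoke(int(n[1]),w)
        r.append(proj(d,jigp(p,ox,oy,yaw))-uv)
    return np.concatenate(r)
o=least_squares(res,[.6,-.1,-.085,0,0]);print(o.x.round(4));print(o.fun.reshape(-1,2).round(1))
# board corners yaw
c=[onz(W,u,v,.018)[:2] for u,v in((238,44),(516,45))]; e=c[1]-c[0];print(c,np.linalg.norm(e),np.arctan2(-e[0],e[1]))
E
```

```text
[ 0.5834 -0.1171 -0.081  -0.1437 -0.001 ]
[[ 0.3  0.2]
 [-0.8  2.3]
 [ 2.8  0.7]
 [ 1.  -1.7]
 [-2.4 -0.5]
 [ 0.2  0.2]
 [-1.2 -2.1]
 [-0.5 -0.2]]
[array([ 0.43027609, -0.23586206]), array([0.46492079, 0.20921733])] 0.4464257139914713 -0.07768272297510356
```

```bash
cat >> fit.py <<'E'
J=(0.5834,-0.1171,-0.080)
def P(x,y,z): return jigp(np.array([x,y,z])/1000,*J)
ex=np.array([np.cos(J[2]),np.sin(J[2]),0])
Q=quat([0,0,-1],ex)
def inj():
    s=monitor.sense();p=s['position']; c,n=np.cos(J[2]),np.sin(J[2]);d=p-np.array([J[0],J[1],0]); return (1000*np.array([c*d[0]+n*d[1],-n*d[0]+c*d[1],d[2]])).round(1), s['contact_force'].round(1), round(s['clock'],2)
E
python3 - <<'E'
from fit import *
env.reach(P(52,10,320),Q); print(inj())
env.movel(P(52,10,206),velocity=.1,guard=10); print(inj())
snap('scene','s2.png');snap('wrist','w2.png')
E
python3 - <<'E'
import cv2
a=cv2.imread('pics/s2.png')[150:290,210:370];b=cv2.imread('pics/w2.png')
cv2.imwrite('pics/z2.png',cv2.resize(a,None,fx=4,fy=4,interpolation=2))
E
```

```text
(array([ 51.9,   9.8, 320.6]), array([-0.4, -0.9,  0.1]), 5.88)
(array([ 52.3,   9.9, 206.7]), array([-0.9,  0.3,  1.7]), 7.17)
```

View pics/z2.png

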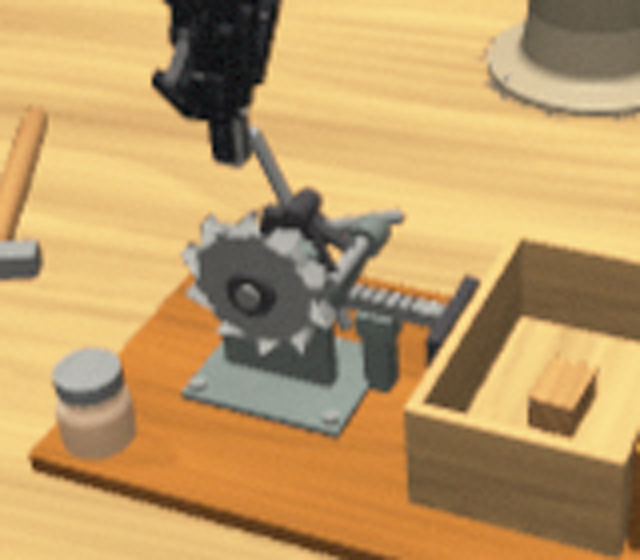

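View pics/w2.png

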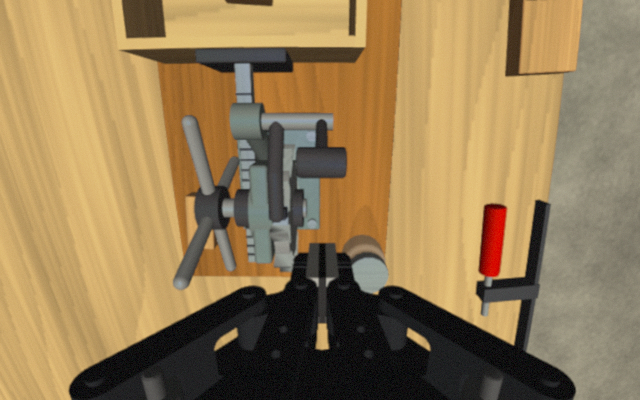

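The fingertip (322,250) is in line with the knob (322,162), with the pawl still down and free room ahead. I'll push the knob over.

```bash
python3 - <<'E'
from fit import *
for y in (35,45,55,62,67,72):
    g=env.movel(P(52,y,206),velocity=.05,guard=12); print(g,inj())
    if g: break
env.hold(.5)
snap('wrist','w3.png');print(inj())
E
```

```text
False (array([ 52. ,  35.1, 206. ]), array([-0.2, -0.2,  0.7]), 7.92)
False (array([ 52. ,  45.3, 206. ]), array([ 0.4, -0.8, -0.5]), 8.28)
False (array([ 52. ,  55.3, 206. ]), array([-0.4, -0.4,  0.8]), 8.62)
False (array([ 52. ,  62.3, 206. ]), array([ 0.1,  0.1, -1. ]), 8.92)
False (array([ 52. ,  67.3, 206. ]), array([ 0.6, -0.1,  0.5]), 9.17)
False (array([ 52. ,  72.3, 206. ]), array([-0.5, -0.1, -0.4]), 9.42)
(array([ 52.,  72., 206.]), array([-1.1,  0.7,  0.2]), 9.97)
```

View pics/w3.png

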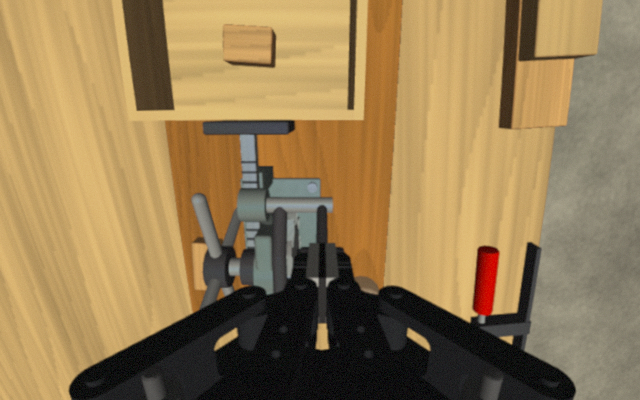

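```bash
python3 - <<'E'
from fit import *
for f in('w2.png','w3.png'):
    W=load(f); print(f,[ (pw,proj(W,jigp(knob(pw),*J)).round()) for pw in(0,.3,.6,1)], proj(W,P(52,80,168)))
W=load('w3.png');print(proj(W,P(52,72,206)),proj(W,P(52,10,206)))
d=snap('scene','s3.png');a=cv2.imread('pics/s3.png')[150:290,210:370]
cv2.imwrite('pics/z3.png',cv2.resize(a,None,fx=4,fy=4,interpolation=2))
d=snap('side','d3.png');a=cv2.imread('pics/d3.png')[150:270,280:400]
cv2.imwrite('pics/zd3.png',cv2.resize(a,None,fx=5,fy=5,interpolation=2))
E
```

```text
w2.png [(0, array([321., 160.])), (0.3, array([321., 132.])), (0.6, array([320., 100.])), (1, array([321.,  62.]))] [320.81207828 119.13877013]
w3.png [(0, array([321., 259.])), (0.3, array([321., 238.])), (0.6, array([321., 212.])), (1, array([321., 175.]))] [321.29046495 202.93718207]
[321.15899395 231.50563474] [321.25450964 311.71084509]
```

View pics/z3.png

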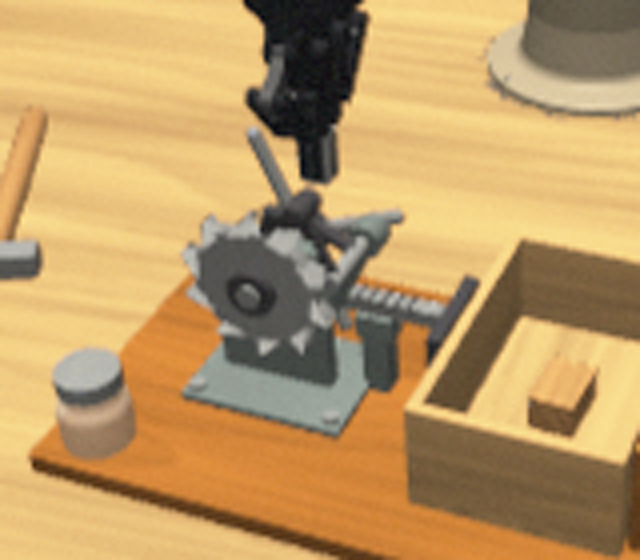

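View pics/zd3.png

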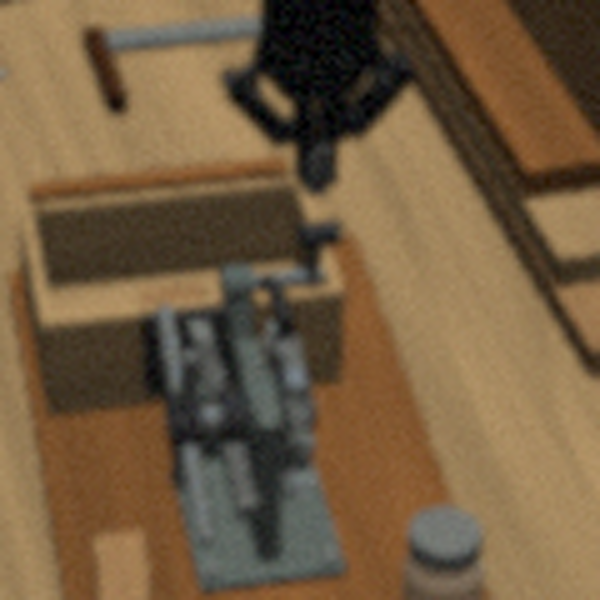

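The scene and side views show the tip hanging above the knob, so it passed over. I'll triangulate the real height of the tip.

```bash
python3 - <<'E'
from fit import *
S=load('s3.png');D=load('d3.png')
t=(289.5,195);u=(343.6,187.6)
p=tri((S,*t),(D,*u));print('tip',p, 'P',P(52,72,206),proj(S,P(52,72,206)),proj(D,P(52,72,206)))
k=(285.5,202);kd=(344,196.5)
# knob: scene (300,212)/4 ; side (320,235)/5
k=(210+302/4,150+210/4);kd=(280+320/5,150+236/5)
p=tri((S,*k),(D,*kd));print('knob',p,'model',P(52,58.6,218.7),proj(S,P(52,58.6,218.7)),k,proj(D,P(52,58.6,218.7)),kd)
print(proj(S,p),proj(D,p),monitor.sense()['position'],monitor.sense()['finger_gap'])
E
```

```text
tip [ 0.6437929  -0.04801882  0.24386206] P [ 0.64098755 -0.04948584  0.206     ] [290.017206   206.81182294] [342.50814269 196.96884541]
knob [ 0.6407667  -0.06276138  0.21575553] model [ 0.63991669 -0.06284298  0.2187    ] [285.03262967 201.81773112] (285.5, 202.5) [343.39187351 196.21626019] (344.0, 197.2)
[285.02608927 202.93520291] [343.61607642 196.87687484] [ 0.64098509 -0.04949714  0.20602085] 0.0004435414369964641
```

```bash
python3 - <<'E'
from fit import *
W=load('w3.png')
for z in (206,220,230,240,250): print(z,[proj(W,P(52,72+dy,z)).round(1) for dy in(-11,0,11)])
im=cv2.imread('pics/w3.png')[190:330,250:400];cv2.imwrite('pics/zw3.png',cv2.resize(im,None,fx=4,fy=4,interpolation=2))
E
```

```text
206 [array([321.2, 246.9]), array([321.2, 231.5]), array([321.1, 215.6])]
220 [array([321.1, 256.6]), array([321.1, 240.3]), array([321.1, 223.3])]
230 [array([321.1, 264.4]), array([321. , 247.3]), array([321. , 229.6])]
240 [array([321. , 273.2]), array([321. , 255.3]), array([321. , 236.6])]
250 [array([320.9, 282.9]), array([320.9, 264.2]), array([320.9, 244.5])]
```

View pics/zw3.png

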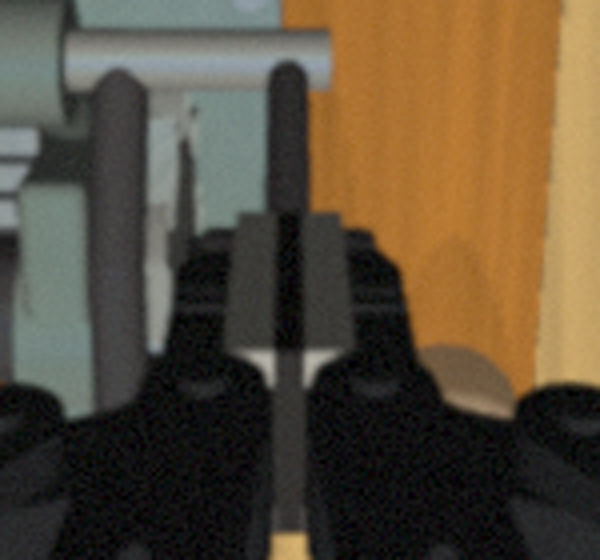

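The wrist, scene and side views all put the real fingertip at z ≈ 0.245, about 38 mm above the reported TCP. It therefore passed over the knob without contact. I'll allow for that offset, back off and repeat lower.

```bash
python3 - <<'E'
from fit import *
env.movel(P(52,10,206),velocity=.12)
print(env.movel(P(52,10,173),velocity=.06,guard=8),inj())
snap('scene','s4.png');snap('side','d4.png')
a=cv2.imread('pics/s4.png')[150:270,220:340];b=cv2.imread('pics/d4.png')[150:270,280:400]
cv2.imwrite('pics/z4.png',cv2.resize(np.hstack([a,b]),None,fx=3.3,fy=3.3,interpolation=2))
E
```

```text
False (array([ 52.1,  10. , 173.2]), array([-0.5, -0.7,  0.4]), 11.43)
```

View pics/z4.png

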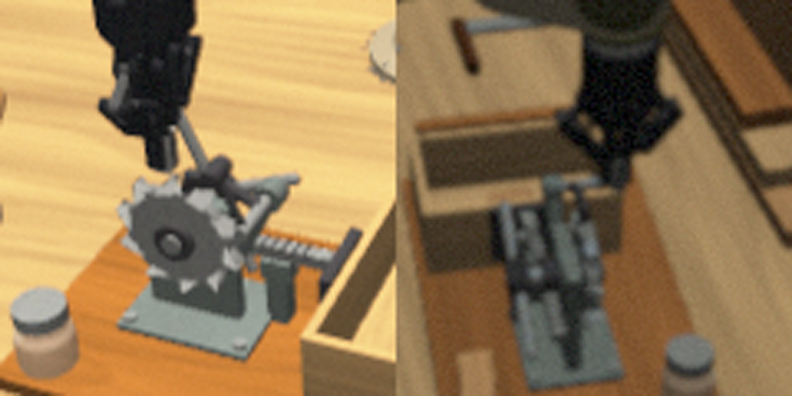

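The scene view (left) now shows the tip at (162,168) at knob height (212,175), to its −y side. I'll push.

```bash
python3 - <<'E'
from fit import *
print(proj(load('s4.png'),P(52,10,212)))
for y in (35,45,55,62,67,72):
    g=env.movel(P(52,y,173),velocity=.05,guard=12); print(g,inj())
    if g: break
env.hold(.4)
snap('wrist','w5.png');snap('scene','s5.png')
b=cv2.imread('pics/s5.png')[150:270,220:340]
a=cv2.imread('pics/w5.png')[:, 120:500]
cv2.imwrite('pics/z5.png',np.hstack([a,cv2.resize(b,(400,400),interpolation=2)]))
E
```

```text
[268.69548302 200.48040646]
False (array([ 52. ,  35.1, 173. ]), array([ 0.2, -0.1,  0.2]), 12.18)
False (array([ 52. ,  45.3, 173. ]), array([ 0.7, -1. ,  0.3]), 12.53)
False (array([ 52. ,  55.4, 173. ]), array([-0.1, -0.4, -0.1]), 12.88)
False (array([ 52. ,  62.4, 173. ]), array([0.1, 1. , 0.4]), 13.18)
False (array([ 52. ,  67.3, 173. ]), array([0.7, 0.4, 0.1]), 13.43)
False (array([ 52. ,  72.3, 173. ]), array([0.1, 0.2, 0.1]), 13.68)
```

View pics/z5.png

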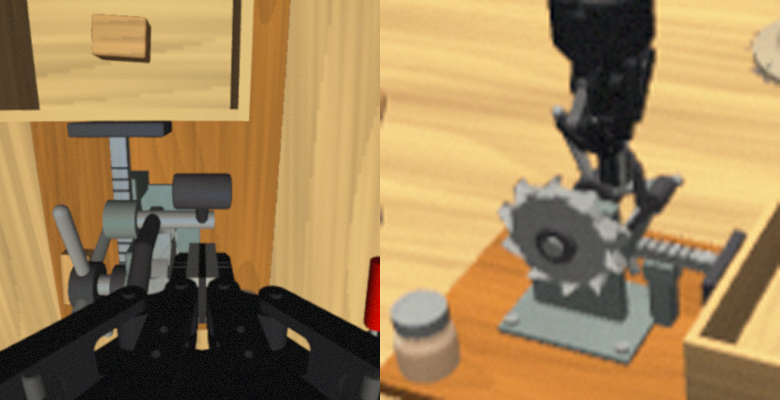

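The pawl is up: the knob has moved to the +y side, at wrist crop (202,190), with no force felt. Next is the spoke.

```bash
python3 - <<'E'
from fit import *
W=load('w5.png');print([proj(W,jigp(knob(a),*J)).round() for a in(.8,1.)],'seen 322,190')
env.movel(P(52,20,173),velocity=.12)
env.movel(P(52,0,225),velocity=.12)
env.movel(P(-50,-75,225),velocity=.15)
print(env.movel(P(-50,-75,148),velocity=.08,guard=8),inj())
snap('wrist','w6.png');snap('scene','s6.png')
b=cv2.imread('pics/s6.png')[150:270,220:340]
a=cv2.imread('pics/w6.png')[:, 120:500]
cv2.imwrite('pics/z6.png',np.hstack([a,cv2.resize(b,(400,400),interpolation=2)]))
E
```

```text
[array([321., 211.]), array([321., 188.])] seen 322,190
False (array([-49.7, -75.1, 148.5]), array([-0.3, -0.1,  0.7]), 17.48)
```

View pics/z6.png

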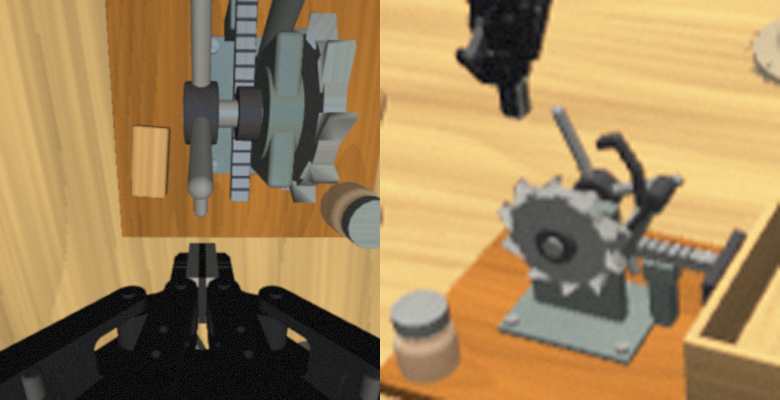

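The pawl stands at 1.0 (predicted row 188, seen 190). The tip (202,250) is in line with the top spoke (200,185). I'll push the spoke in steps.

```bash
python3 - <<'E'
from fit import *
for y in (-55,-40,-25,-12):
    g=env.movel(P(-50,y,148),velocity=.04,guard=15); print(g,inj())
    if g: break
snap('wrist','w7.png');snap('scene','s7.png')
b=cv2.imread('pics/s7.png')[150:270,220:340]
a=cv2.imread('pics/w7.png')[:, 120:500]
cv2.imwrite('pics/z7.png',np.hstack([a,cv2.resize(b,(400,400),interpolation=2)]))
E
```

```text
False (array([-50., -55., 148.]), array([-0.3, -0.6,  0.5]), 18.23)
False (array([-50. , -39.6, 148. ]), array([ 0.3, -1. ,  0.8]), 18.75)
False (array([-50.2, -24.3, 147.7]), array([ 0.6, -0.5, -0.4]), 19.27)
False (array([-50. , -11.4, 147.9]), array([ 1.1, -0.7,  0. ]), 19.75)
```

View pics/z7.png

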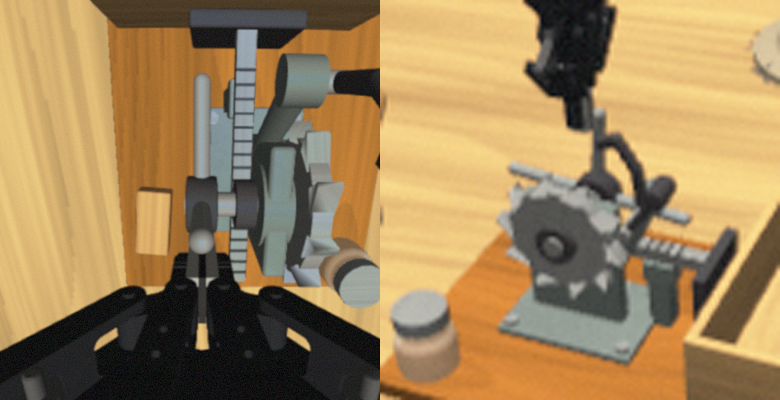

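```bash
python3 - <<'E'
from fit import *
S=load('s7.png');W=load('w7.png')
for w in (.1,.2,.3,.4,.5,.6): print(w,'scene top',proj(S,jigp(spoke(0,w),*J)).round(1),'+y',proj(S,jigp(spoke(1,w),*J)).round(1),'-y',proj(S,jigp(spoke(3,w),*J)).round(1),'wrist +y',proj(W,jigp(spoke(1,w),*J)).round(1),'top',proj(W,jigp(spoke(0,w),*J)).round(1))
print('seen (285.4,183.5), +y (313,215), -y(259.5,200); wrist (321,78),(321,240)')
E
```

```text
0.1 scene top [278.7 181.1] +y [312.3 210.1] -y [258.7 205.1] wrist +y [321.2  66.8] top [320.8 284.4]
0.2 scene top [281.5 181.4] +y [312.6 212.7] -y [258.2 202.6] wrist +y [321.2  67.7] top [320.8 267.4]
0.3 scene top [284.3 182. ] +y [312.7 215.2] -y [257.9 200.2] wrist +y [321.3  70. ] top [320.8 248.5]
0.4 scene top [287.2 182.8] +y [312.4 217.6] -y [257.9 197.8] wrist +y [321.3  73.4] top [320.8 228.2]
0.5 scene top [290.1 184. ] +y [311.9 219.9] -y [258.1 195.4] wrist +y [321.4  77.9] top [320.8 207. ]
0.6 scene top [292.9 185.3] +y [311.1 222. ] -y [258.6 193.2] wrist +y [321.4  83.2] top [320.8 185.7]
seen (285.4,183.5), +y (313,215), -y(259.5,200); wrist (321,78),(321,240)
```

Wheel is at about 0.32 rad from both views. Another 9 mm should bring it to about 0.45.

```bash
python3 - <<'E'
from fit import *
print(env.movel(P(-50,-3,148),velocity=.03,guard=15),inj())
env.hold(.3)
env.movel(P(-50,-45,148),velocity=.1)
snap('wrist','w8.png');snap('scene','s8.png')
S=load('s8.png');W=load('w8.png')
for w in (.3,.4,.45,.5,.6): print(w,'scene top',proj(S,jigp(spoke(0,w),*J)).round(1),'+y',proj(S,jigp(spoke(1,w),*J)).round(1),'-y',proj(S,jigp(spoke(3,w),*J)).round(1),'wrist +y',proj(W,jigp(spoke(1,w),*J)).round(1),'top',proj(W,jigp(spoke(0,w),*J)).round(1))
b=cv2.imread('pics/s8.png')[150:270,220:340]
a=cv2.imread('pics/w8.png')[:, 120:500]
cv2.imwrite('pics/z8.png',np.hstack([a,cv2.resize(b,(400,400),interpolation=2)]));print(inj())
E
```

```text
False (array([-50. ,  -2.6, 148. ]), array([-0.1, -1.2,  0.2]), 20.3)
0.3 scene top [284.3 182. ] +y [312.7 215.2] -y [257.9 200.2] wrist +y [321.1  14.5] top [320.7 172.1]
0.4 scene top [287.2 182.8] +y [312.4 217.6] -y [257.9 197.8] wrist +y [321.2  20.5] top [320.6 149.1]
0.45 scene top [288.6 183.4] +y [312.2 218.8] -y [257.9 196.6] wrist +y [321.2  23.8] top [320.6 137.5]
0.5 scene top [290.1 184. ] +y [311.9 219.9] -y [258.1 195.4] wrist +y [321.2  27.3] top [320.6 125.9]
0.6 scene top [292.9 185.3] +y [311.1 222. ] -y [258.6 193.2] wrist +y [321.3  34.8] top [320.6 103.3]
(array([-50. , -44.5, 148. ]), array([ 0.7, -0.7, -0.3]), 21.27)
```

View pics/z8.png

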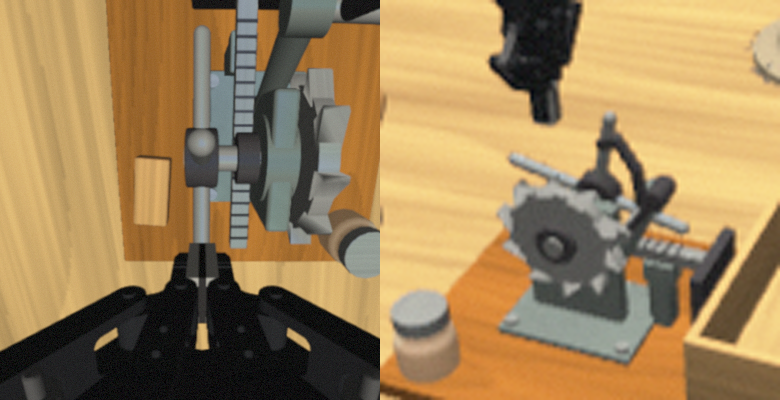

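Wheel reads about 0.43 in the wrist view and 0.44 in the scene view, so it is on target. Next I'll go round to the knob's +y side.

```bash
python3 - <<'E'
from fit import *
env.movel(P(-50,-70,148),velocity=.12)
env.movel(P(-50,-70,255),velocity=.15)
env.movel(P(52,165,255),velocity=.18)
print(env.movel(P(52,165,169),velocity=.08,guard=8),inj())
for y in (135,120,108,98,91,86):
    g=env.movel(P(52,y,169),velocity=.05,guard=12); print(g,inj())
    if g: break
env.hold(.4)
snap('wrist','w9.png');snap('scene','s9.png')
b=cv2.imread('pics/s9.png')[150:270,220:340]
a=cv2.imread('pics/w9.png')[:, 120:500]
cv2.imwrite('pics/z9.png',np.hstack([a,cv2.resize(b,(400,400),interpolation=2)]));print(inj())
E
```

```text
False (array([ 52.2, 165. , 169.6]), array([-1.3, -0.3,  0.1]), 25.29)
False (array([ 52. , 135.1, 169. ]), array([0. , 0.6, 0.3]), 26.04)
False (array([ 52. , 119.6, 168.9]), array([ 0.1,  0. , -0. ]), 26.49)
False (array([ 52. , 107.6, 168.9]), array([-0.1, -0.3,  0.4]), 26.88)
False (array([ 52. ,  97.6, 169. ]), array([-0. , -0.3, -0.1]), 27.23)
False (array([ 52. ,  90.7, 169. ]), array([ 0.2, -0.6, -0.1]), 27.52)
False (array([ 52. ,  85.7, 169. ]), array([-0.4, -0.1,  1.1]), 27.77)
(array([ 52. ,  86.1, 169. ]), array([-0.6, -0.4,  0.7]), 28.27)
```

View pics/z9.png

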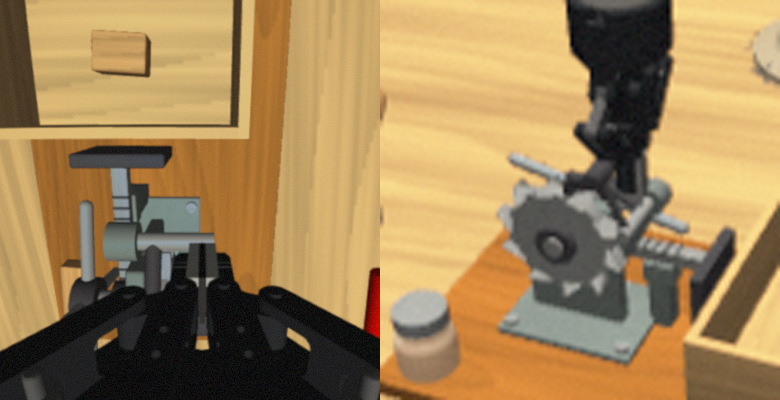

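The pawl appears to have fallen, with the knob on the −y side of the tip. I'll retreat and check.

```bash
python3 - <<'E'
from fit import *
env.movel(P(52,150,169),velocity=.12)
env.movel(P(52,150,270),velocity=.15)
t=.6;yaw=-.085
ey=np.array([-np.sin(yaw),np.cos(yaw),0])
env.reach([.40,-.1,.40],quat([np.sin(t)*np.cos(yaw),np.sin(t)*np.sin(yaw),-np.cos(t)],ey))
W=snap('wrist','w10.png');S=snap('scene','s10.png');snap('side','d10.png');print(inj())
for w in (.3,.4,.45,.5,.6): print(w,*[proj(d,jigp(spoke(k,w),*J)).round(1) for d in(W,S) for k in(0,1,3)])
for a in (0,.07,.15,.3): print(a,proj(W,jigp(knob(a),*J)).round(1),proj(S,jigp(knob(a),*J)).round(1))
b=cv2.imread('pics/s10.png')[160:260,230:330]
a=cv2.imread('pics/w10.png')[100:230,260:390]
cv2.imwrite('pics/z10.png',np.hstack([cv2.resize(a,(400,400),interpolation=2),cv2.resize(b,(400,400),interpolation=2)]))
E
```

```text
(array([-184. ,    2.4,  399.9]), array([-0.2, -0.2,  1. ]), 31.89)
0.3 [325.  171.1] [377.1 128.1] [263.3 133.5] [284.3 182. ] [312.7 215.2] [257.9 200.2]
0.4 [331.4 170.5] [375.7 124.6] [263.3 137.2] [287.2 182.8] [312.4 217.6] [257.9 197.8]
0.45 [334.6 170. ] [374.9 123. ] [263.5 139. ] [288.6 183.4] [312.2 218.8] [257.9 196.6]
0.5 [337.7 169.5] [373.9 121.4] [263.8 140.8] [290.1 184. ] [311.9 219.9] [258.1 195.4]
0.6 [343.8 168. ] [371.6 118.2] [265.  144.4] [292.9 185.3] [311.1 222. ] [258.6 193.2]
0 [356.5 218.4] [285.  201.8]
0.07 [358.8 219.1] [286.2 201.7]
0.15 [361.4 219.7] [287.7 201.6]
0.3 [366.4 220.4] [290.5 201.7]
```

View pics/z10.png

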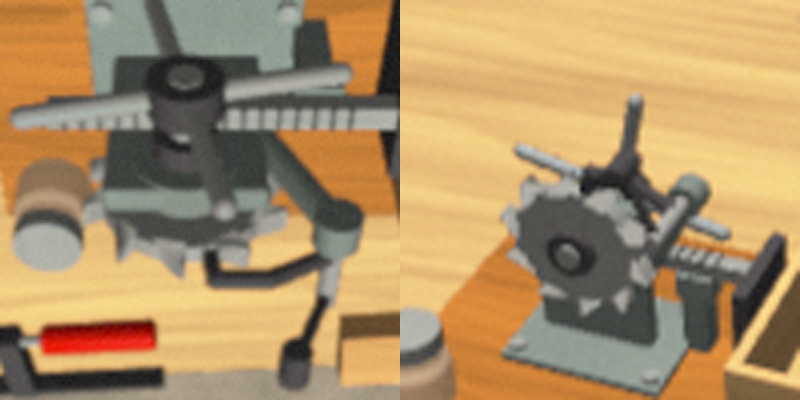

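View pics/s10.png

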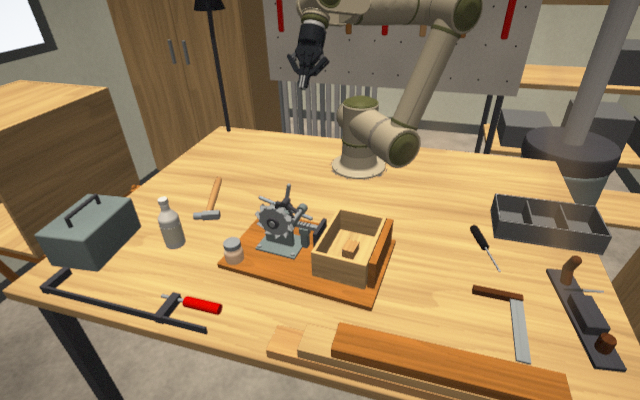

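Knob is back at wrist pixel (356,218.6), against (356,218.2) at the start from the same pose. That puts the pawl at about 0. The wheel is at about 0.43–0.45 and the robot is clear of everything, so I'll hand in.

```bash
python3 - <<'E'
from h import *
a=load('s10.png')['frame'].astype(int)-load('scene0.png')['frame'];m=(np.abs(a).max(2)>60);m[:175]=0
ys,xs=np.nonzero(m);print(xs.min(),xs.max(),ys.min(),ys.max())
print(job.hand_in(),monitor.sense()['clock'])
E
```

```text
258 329 182 246
the job is handed in; nothing more can be done
the job is handed in; nothing more can be done
```

The clamp is open by one notch and the pawl is back home between the teeth. I pushed the thumb lever over, turned the hand wheel back by its top spoke, then pushed the lever back, with the fingers shut throughout. The job is handed in; it reports no verdict.

**Last checks**
- **Wheel:** about 0.43–0.45 rad in the last wrist view. It started at about −0.14.
- **Pawl:** about 0 rad. The knob was at wrist pixel (356, 218.6), against (356, 218.2) at the start from the same arm pose.
- **Forces:** every reading I took was under 2 N and no force guard tripped. The push readings were no different from free air, even where about 4 N was expected at the spoke, so I relied on the pictures rather than the force sensor.
- **Loose things:** comparing the first and last scene pictures, only the clamp mechanism changed. The spacer is hidden from that camera, but it looked undisturbed in the wrist views.
- **Time:** the robot clock read 31.9 s at the last check, just before hand-in.

**What disagreed:** the cameras put the real fingertip about 38 mm above the reported TCP. My first push at the lever therefore passed over the knob without touching anything. I corrected for the offset and the second push worked.

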